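# Tighten the sight-glass ring of a mixing-bowl cover

## Robot

A 6-joint arm with a two-finger parallel gripper is mounted at the origin on the work surface. World frame = base frame: x ahead of the robot, y to its left, z up, the work surface at z = 0. Lengths are in m, angles in degrees, forces in N, time in s.
With the tool pointing down it reaches from about 0.4 to 0.925 m from the base axis. Payload 3.4 kg.
Tool frame: the origin (TCP) lies midway between the tips of the shut fingers; the grasp point (between the pads) lies 19 mm behind it (grasp_offset is the distance from the TCP to the grasp point, in m); z points along the fingers, y is the direction in which the jaws open and shut (so a half turn about z gives the same grasp; the last joint's range is limited). The gripper opens to 85 mm and grips with 20 to 120 N. Pads are 22 mm wide; open, the fingers measure 114 mm over their backs; the gripper's body (76 mm by 85 mm) begins 54 mm behind the grasp point. The pads swing forward as they close: fully open they stand 13 mm farther back than shut.
Start: joints at [-72.565, 17.578, 86.31, -0, 76.112, -4.211], TCP at [0.212, -0.534, 0.231] pointing down, gripper open.
Joint ranges: [-179.03, 179.03], [-60, 130.46], [8.19, 133.38], [-81.62, 261.62], [5.75, 156.47], [-153.77, 153.77]. Speed limits (degrees/s): [147.25, 147.25, 180, 180, 180, 180].

## Interface

Orientations are given as a 3x3 rotation matrix whose columns are the frame's x, y, z axes.
In Python, from cell import observe, get_image, sign_off, grasp_offset gives the robot as it stands. The module is installed in compiled form; this text tells all that it offers.
- The arm moves only by the tool apply_moves, never from a script. Its argument "moves" is a list of rows, each a list of 2 entries, a list of its own where there are three numbers: the shift along the tool's x, y, z each as a share of 15 cm, from -1 to 1, then the turn, a rotation vector about the tool's x, y, z each as a share of 45 degrees, from -1 to 1. In form: [[[tx, ty, tz], [rx, ry, rz]], ...]. A call has 1 to 12 rows; each row is the pose to reach, as a shift and turn from the pose commanded when the call began, along the tool's axes at that moment; what a row does not reach only later rows make up. A row lasts 1/12 s, in which the tool goes at most 41.7 mm and 7.16 degrees, less where a joint would pass 70% of its speed; a pose out of reach is approached as far as the arm can. A call with a number of a shift or a turn outside -1 to 1 is refused whole. A call with a gripper value outside its range is refused whole. "fingers" is the opening, from -1 (shut) to 1 (fully open), set as the call begins (left out, the last holds). The fingers move at their own pace and stop on an object; "grip_force" is the grip in N (left out, the last holds). Time passes only in rows, so rows that repeat a pose let the fingers close. It gives the time, the measured TCP pose, the force and the opening at its end, in the units of the state.
- observe(): the state, without advancing time (a new reading comes with each control period).
- get_image(name): name is "side" or "top" or "wrist"; returns a dict with "pixels" (400x640x3 uint8, red, green, blue), "fov_y" (degrees; the focal length in pixels is half the picture's height over the tangent of half this angle, whatever the lens; pixels are square), "cx", "cy" (the principal point, pixels), "k1" (the pictures are not rectified: a ray, as slopes to the right and down, at radius r is drawn at 1 + k1 r^2 times it, then the intrinsics apply), "world_to_cam" (4x4, takes a point from world to camera coordinates). Camera axes: x right, y down, z forward; pixel columns grow to the right and rows downward; lengths in m; the calibration is good to about 2 mm. A picture is of the moment at which its call begins. There is no depth.
- sign_off(): hands the job in, once; it reports no verdict.
The state is a dict: "time_s": time; "qpos": joint angles; "qd": joint speeds; "joint_torque": joint torques, N m; "tcp_pos": TCP position; "ee_rot": TCP orientation; "ft_force": force on the tool from outside, world axes, zero at the start; "wrist_torque": the same for the moment, N m; "gripper_width": finger opening in m.
Only numpy, scipy, OpenCV 4.12 (cv2) and the standard library are available. Lean on these libraries where they do the work, as an engineer would, in place of code of your own. Each camera call takes 0.05 s, during which the arm holds its last target. There are 200 camera calls.

## Task

Take the two-pin spanner from its blue stand, seat both its pins in the two holes of the brass ring in the mixing-bowl cover, and turn the ring clockwise (seen from above) until it comes up against its stop, fully home. Feel for the holes and the stop gently: do not press, wrench or hit the cover hard, since there is glass in it. Then put the spanner back upright in its stand, pins down in the slot, let go of it, and leave the jar, tub and flask where they are.

Things in the scene. Friction and masses are not known exactly. Their poses are not given: they have to be found in the camera images.
- cover: Round silver mixing-bowl cover fixed flat on the bench, 180 mm across, its top 22 mm high; origin at the centre of its underside, z up. In its middle a steel collar, in which lies the flat brass ring, about 66 mm across, with glass in its middle. The ring turns about z without rising or sinking, with a drag of about 0.15 N m.
- window (a point): Centre of the brass ring's upper face, 34 mm above the bench, 6 mm below the collar's rim. Fixed to the collar: it does not turn with the ring. z up. The ring's two round holes, 9 mm across, 8 mm deep, lie 24 mm either side of this point, on a line that starts within 0.4 rad of this x axis, to either side: exactly where must be seen or felt.
- rim (a point): Centre of the collar's rim circle, 40 mm above the bench. The collar is fixed to the cover, 94 mm across outside, 75 mm inside at the top. The ring in it comes up against its stop after 0.5 to 1.3 rad of clockwise turning (seen from above); how far is not measured. At the stop it gives about 0.01 rad per 0.1 N m.
- spanner_grip (a point): Centre of the red flat upright handle of the two-pin spanner (200 g). The handle is 44 mm along the spanner's x, 12 mm thick along its y and 55 mm tall; this point is 25 mm below the handle's top, 40 mm above the underside of the dark steel foot from which the handle rises. The foot is 60 x 26 x 10 mm. z up along the handle; the x axis runs through both pins.
- spanner_tips (a point): Point midway between the ends of the spanner's two pins, 56 mm straight below spanner_grip, same axes. The pins are 6 mm thick with slightly bevelled ends, 16 mm long below the foot, on x at 24 mm either side of the spanner's middle.
- stand_top (a point): Centre of the top face of the spanner's stand, a blue block 90 mm (x) x 60 mm (y) x 34 mm high fixed to the bench. A slot 12 mm wide, 70 mm long (along x) and 24 mm deep runs through this point. The spanner stands with its foot flat on this face and its pins hanging in the slot, spanner x along the slot (either way round).
- jar_mid (a point): Amber jar with white cap, 68 mm across, 100 mm tall, standing loose; point half-way up. Leave alone.
- tub_mid (a point): White and yellow tub, 64 mm across, 85 mm tall, standing loose; point half-way up. Leave alone.
- flask_mid (a point): White plastic flask with blue cap, 60 mm across, 150 mm tall, standing loose; point half-way up. Leave alone.
Things that resemble listed ones, but are neither listed nor needed, are in the scene too. There is more than one size of the part that bears stand_top; the job needs the smaller.

How it is judged:
By the outcome, as a careful person would: the job done as asked, in the order asked, and still so for the second after the job is handed in, with the robot touching nothing.
It also fails if it takes over 72 s, if anything falls off the work surface, if the arm or the gripper's body presses on something with over 40 N, if the wrist force passes 120 N, or if a joint passes its speed limit or range.

## Working session

There is one attempt and no reset: what is moved stays moved. The work goes in short steps, Python scripts to look and compute and a tool call to move; the robot and the scene stay as the last step left them, time stands still between calls to the robot, and variables do not carry over. Pictures are saved under pics/ and viewed, about 8 in all and at most 12, crops included, and the job is handed in when it is done.

Besides the shell and the picture viewer there is one more tool, called after ">>>" by a JSON object that holds its "name" and its "arguments". apply_moves: Moves the arm, as the interface text tells. Shift numbers are shares of 15 cm and turn numbers shares of 45 degrees, none past 1 either way. Its arguments: {"type":"object","properties":{"moves":{"type":"array"},"fingers":{"type":"number"},"grip_force":{"type":"number"}},"required":["moves"]}

```bash
mkdir -p pics; cat > h.py <<'E'
import numpy as np, cv2
from cell import observe, get_image, sign_off, grasp_offset
def K(im):
    f=200/np.tan(np.radians(im["fov_y"])/2); return f
def proj(im,P):
    P=np.atleast_2d(P); M=np.array(im["world_to_cam"]); c=P@M[:3,:3].T+M[:3,3]
    s=c[:,:2]/c[:,2:]; r2=(s**2).sum(1,keepdims=True)
    return s*(1+im["k1"]*r2)*K(im)+[im["cx"],im["cy"]]
def onz(im,px,z):
    px=np.atleast_2d(px).astype(float); d=(px-[im["cx"],im["cy"]])/K(im); s=d.copy()
    for _ in range(30): s=d/(1+im["k1"]*(s**2).sum(1,keepdims=True))
    M=np.array(im["world_to_cam"]); R=M[:3,:3]; o=-R.T@M[:3,3]
    v=np.c_[s,np.ones(len(s))]@R
    return o+v*((z-o[2])/v[:,2:])
def save(im,name,box=None,k=1):
    p=im["pixels"]
    if box: p=p[box[1]:box[3],box[0]:box[2]]
    p=cv2.resize(p,None,fx=k,fy=k,interpolation=cv2.INTER_CUBIC)
    cv2.imwrite("pics/"+name,cv2.cvtColor(p,cv2.COLOR_RGB2BGR))
E
python3 - <<'E'
from h import *
import pickle
s=observe();print({k:np.round(v,3).tolist() for k,v in s.items()},grasp_offset)
for n in("top","side"):
    im=get_image(n);pickle.dump(im,open(n+".pkl","wb"));save(im,n+"1.png",k=1.25)
    M=np.array(im["world_to_cam"]);print(n,im["fov_y"],im["k1"],(-M[:3,:3].T@M[:3,3]).round(3),M[:3,:3].round(2).tolist())
E
```

```text
{'time_s': 0.0, 'qpos': [-72.566, 17.62, 86.384, 0.0, 76.112, -4.21], 'qd': [0.001, -0.006, 0.028, -0.026, -0.031, 0.003], 'joint_torque': [0.004, -45.754, -25.192, 0.0, 0.013, 0.0], 'tcp_pos': [0.212, -0.534, 0.23], 'ee_rot': [[0.929, 0.369, -0.001], [0.369, -0.929, 0.002], [0.0, -0.002, -1.0]], 'ft_force': [0.388, 0.156, 0.754], 'wrist_torque': [0.006, 0.021, -0.005], 'gripper_width': 0.085} 0.0187
top 49.562898906361426 -0.09047527750213342 [0.417 0.016 1.215] [[0.01, -1.0, 0.01], [-0.99, -0.01, -0.15], [0.15, -0.01, -0.99]]
side 45.96251583165723 -0.036071514720120025 [0.073 0.723 0.999] [[-0.81, -0.59, 0.01], [-0.43, 0.58, -0.69], [0.4, -0.56, -0.72]]
```

View pics/top1.png

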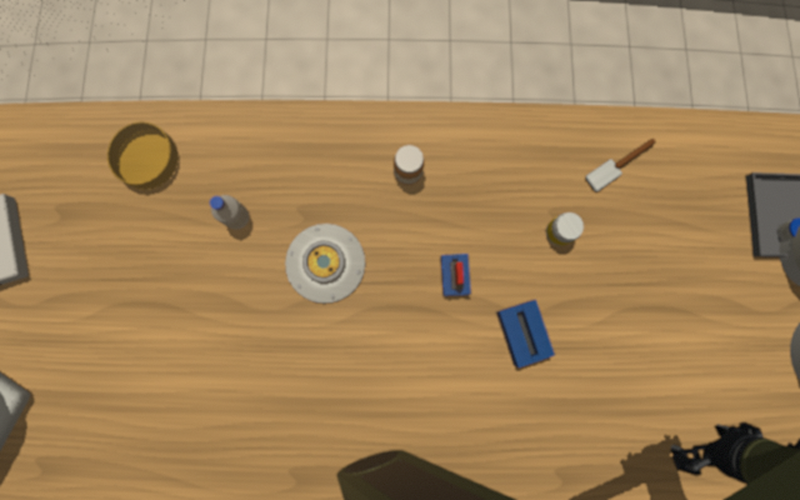

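View pics/side1.png

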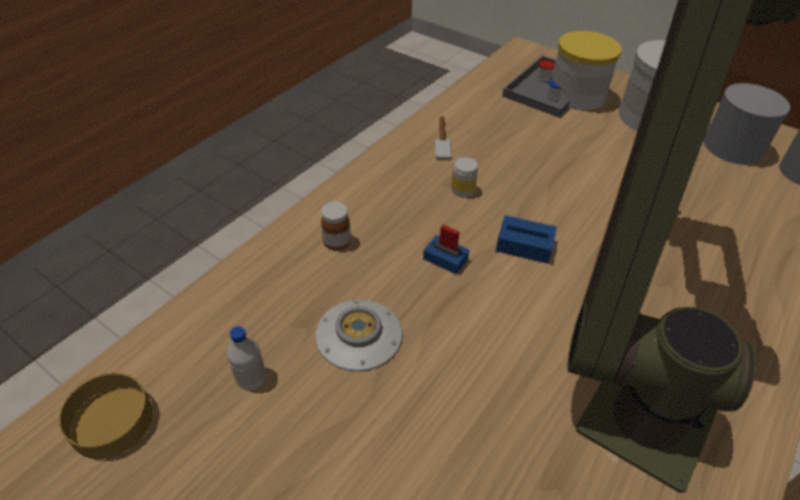

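The top view (800-wide) shows the cover at (325,262). There are two blue blocks: the smaller at (456,276) with the red-handled spanner in it, and a larger empty one at (525,334). The smaller one fits the description. The jar is at (409,160), the tub at (568,227) and the flask at (225,208). I'll confirm in one enlarged crop.

```bash
python3 - <<'E'
from h import *
import pickle
t=pickle.load(open("top.pkl","rb"));s=pickle.load(open("side.pkl","rb"))
def c(im,x,y,w,h,k): return cv2.resize(im["pixels"][y:y+h,x:x+w],None,fx=k,fy=k,interpolation=cv2.INTER_CUBIC)
a=c(t,225,175,70,70,5.7); b=c(t,340,195,70,70,5.7)
cv2.imwrite("pics/c1.png",cv2.cvtColor(np.hstack([a,b]),cv2.COLOR_RGB2BGR))
# colour centroids
hsv=cv2.cvtColor(t["pixels"],cv2.COLOR_RGB2HSV)
H,S,V=hsv[...,0].astype(int),hsv[...,1],hsv[...,2]
m=((H<6)|(H>174))&(S>150)&(V>80); m[:, :340]=0;m[:,400:]=0
ys,xs=np.nonzero(m);print("red",xs.mean(),ys.mean(),len(xs),xs.min(),xs.max(),ys.min(),ys.max())
b=((H>105)&(H<125)&(S>120)); b[:, :340]=0;b[:,385:]=0
b=cv2.morphologyEx((b|m).astype(np.uint8),cv2.MORPH_CLOSE,np.ones((5,5)))
r=cv2.minAreaRect(cv2.findNonZero(b));print(r);print(onz(t,cv2.boxPoints(r),.034).round(4))
# cover by mask of grey
for n,px,z in [("cover",(325/1.25,262/1.25),.03),("jar",(409/1.25,160/1.25),.1),("tub",(568/1.25,227/1.25),.085),("flask",(217/1.25,203/1.25),.15),("red",(xs.mean(),ys.mean()),.08)]: print(n,onz(t,px,z).round(4))
E
```

```text
red 366.9294117647059 217.87058823529412 85 364 369 210 227
((364.0761413574219, 219.56597900390625), (30.351242065429688, 19.450443267822266), 85.91438293457031)
[[ 0.5682 -0.091   0.034 ]
 [ 0.5725 -0.1447  0.034 ]
 [ 0.4891 -0.1498  0.034 ]
 [ 0.485  -0.0966  0.034 ]]
cover [[0.5539 0.1657 0.03  ]]
jar [[ 0.7668 -0.0162  0.1   ]]
tub [[ 0.6277 -0.3594  0.085 ]]
flask [[0.6579 0.3736 0.15  ]]
red [[ 0.5287 -0.1227  0.08  ]]
```

View pics/c1.png

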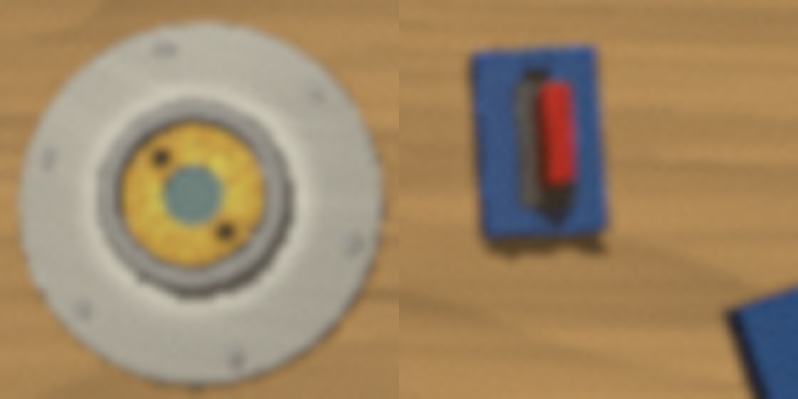

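The crop confirms it: the spanner is in the small stand. The ring holes are at crop pixels (160,157) and (226,232), with the ring centre at (193,195). Next I'll locate these and plan the first move, to hover over the spanner.

```bash
cat >> h.py <<'E'
def plan(pos,yaw=None,s=None):
    "shares from the measured pose to a tool-down pose at pos with yaw (deg)"
    from scipy.spatial.transform import Rotation as Ro
    s=s or observe(); R=np.array(s["ee_rot"]); 
    sh=R.T@(np.array(pos)-s["tcp_pos"])/.15
    y0=np.degrees(np.arctan2(R[1,0],R[0,0])); y=np.radians(y0 if yaw is None else yaw)
    c,q=np.cos(y),np.sin(y); T=np.array([[c,q,0],[q,-c,0],[0,0,-1]])
    rv=np.degrees(Ro.from_matrix(R.T@T).as_rotvec())/45
    print("yaw",y0.round(2),"shift",sh.round(3),"turn",rv.round(3))
E
python3 - <<'E'
from h import *
import pickle
t=pickle.load(open("top.pkl","rb"))
p=onz(t,[[225+160/5.7,175+157/5.7],[225+226/5.7,175+232/5.7],[225+193/5.7,175+195/5.7]],.034);print(p.round(4),np.linalg.norm(p[0]-p[1]))
d=p[0]-p[1];print(np.degrees(np.arctan2(d[1],d[0])))
plan([.53,-.123,.23],184)
E
```

```text
[[0.5727 0.1848 0.034 ]
 [0.5367 0.152  0.034 ]
 [0.5544 0.1683 0.034 ]] 0.04873225174080278
42.34177756559758
yaw 21.65 shift [ 2.981 -1.764  0.007] turn [-0.000e+00 -3.000e-03 -3.608e+00]
```

>>> {"name": "apply_moves", "arguments": {"moves": [[[0.3,-0.18,0],[0,0,-0.2]],[[0.6,-0.36,0],[0,0,-0.4]],[[0.8,-0.48,0],[0,0,-0.55]],[[1,-0.59,0],[0,0,-0.7]],[[1,-0.59,0],[0,0,-0.85]],[[1,-0.59,0],[0,0,-0.9]],[[1,-0.59,0],[0,0,-0.9]]], "fingers": 1}}

```text
time_s: 0.68
tcp_pos: [0.3194, -0.3955, 0.2311]
ee_rot: [[0.463, 0.886, -0.0], [0.886, -0.463, 0.001], [0.0, -0.001, -1.0]]
ft_force: [0.2, -0.0, -0.2]
gripper_width: 0.0854
```

>>> {"name": "apply_moves", "arguments": {"moves": [[[0.25,0.045,0],[0,0,-0.15]],[[0.5,0.09,0],[0,0,-0.3]],[[0.75,0.135,0],[0,0,-0.45]],[[1,0.175,0],[0,0,-0.6]],[[1,0.175,0],[0,0,-0.75]],[[1,0.175,0],[0,0,-0.9]],[[1,0.175,0],[0,0,-0.9]]]}}

```text
time_s: 1.27
tcp_pos: [0.4124, -0.2761, 0.231]
ee_rot: [[-0.221, 0.975, -0.001], [0.975, 0.221, 0.0], [0.0, -0.0, -1.0]]
ft_force: [-0.6, -0.1, 0.1]
gripper_width: 0.0858
```

>>> {"name": "apply_moves", "arguments": {"moves": [[[0.16,0.2,0],[0,0,-0.15]],[[0.33,0.4,0],[0,0,-0.3]],[[0.5,0.6,0],[0,0,-0.45]],[[0.66,0.8,0],[0,0,-0.6]],[[0.82,0.99,0],[0,0,-0.75]],[[0.82,0.99,0],[0,0,-0.9]],[[0.82,0.99,0],[0,0,-0.9]]]}}

```text
time_s: 1.85
tcp_pos: [0.531, -0.1232, 0.2308]
ee_rot: [[-0.8, 0.6, -0.0], [0.6, 0.8, 0.0], [0.0, -0.0, -1.0]]
ft_force: [-0.2, 0.3, 0.7]
gripper_width: 0.0854
```

>>> {"name": "apply_moves", "arguments": {"moves": [[[0,0,0],[0,0,-0.15]],[[0,0,0],[0,0,-0.3]],[[0,0,0],[0,0,-0.45]],[[0,0,0],[0,0,-0.6]],[[0,0,0],[0,0,-0.75]],[[0,0,0],[0,0,-0.9]],[[0,0,0],[0,0,-0.9]],[[0,0,0],[0,0,-0.9]]]}}

```text
time_s: 2.52
tcp_pos: [0.5293, -0.1254, 0.2312]
ee_rot: [[-0.999, -0.054, -0.001], [-0.054, 0.999, -0.0], [0.001, -0.0, -1.0]]
ft_force: [-0.1, -0.2, -0.4]
gripper_width: 0.0854
```

```bash
python3 - <<'E'
from h import *
import pickle
im=get_image("wrist");pickle.dump(im,open("w1.pkl","wb"));save(im,"w1.png",k=1.25)
M=np.array(im["world_to_cam"]);print(im["fov_y"],im["k1"],(-M[:3,:3].T@M[:3,3]).round(3),M[:3,:3].round(2).tolist())
s=observe();print(s["time_s"],s["qpos"].round(1) if hasattr(s["qpos"],'round') else s["qpos"],s["ft_force"])
print(s["tcp_pos"]);plan([.53,-.123,.23],184)
E
```

```text
66.10651676855588 -0.047881217617976056 [ 0.445 -0.13   0.374] [[-0.05, 1.0, 0.0], [0.94, 0.05, 0.33], [0.33, 0.02, -0.94]]
2.5667 [ -17.7   15.1   90.    -0.    74.9 -110.9] [-0.12343785  0.22875596 -0.66730928]
[ 0.52950586 -0.12515445  0.23120159]
yaw -176.84 shift [-0.004  0.014  0.008] turn [-0.    -0.001 -0.019]
```

View pics/w1.png

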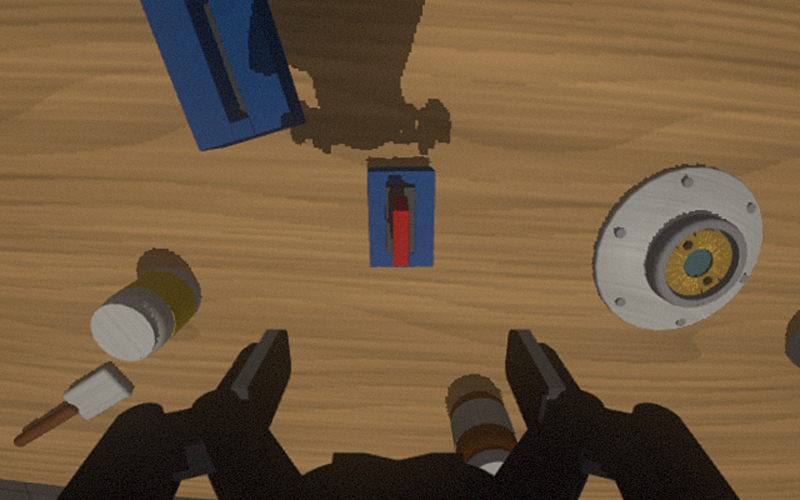

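The wrist view (800-wide) shows the spanner in the small stand at (402,217), with the red handle at (401,238). The stand's top face runs from (368,172) to (434,266). The cover ring is at (697,262), with holes near (688,244) and (708,281). I'll fit the handle and stand outlines in this view and the top view.

```bash
cat >> h.py <<'E'
from scipy.optimize import minimize
def box(x,y,yaw,lx,ly,z0,z1):
    c,s=np.cos(yaw),np.sin(yaw)
    return np.array([[x+c*a*lx/2-s*b*ly/2,y+s*a*lx/2+c*b*ly/2,z] for z in(z0,z1) for a in(-1,1) for b in(-1,1)])
def mask_poly(im,P):
    h=cv2.convexHull(proj(im,P).astype(np.float32))[:,0]
    m=np.zeros((1600,2560),np.uint8); cv2.fillConvexPoly(m,np.round((h+.5)*4*16-8).astype(np.int32),255,shift=4)
    return cv2.resize(m,(640,400),interpolation=cv2.INTER_AREA)/255.
def red(im):
    h=cv2.cvtColor(im["pixels"],cv2.COLOR_RGB2HSV).astype(int);return ((h[...,0]<8)|(h[...,0]>172))&(h[...,1]>140)&(h[...,2]>60)
def blue(im):
    h=cv2.cvtColor(im["pixels"],cv2.COLOR_RGB2HSV).astype(int);return (abs(h[...,0]-113)<12)&(h[...,1]>110)
def fit(ims,masks,x0,dims):
    def cost(v): return sum(np.abs(mask_poly(i,box(v[0]/100,v[1]/100,v[2],*dims))-m).sum() for i,m in zip(ims,masks))
    r=minimize(cost,[x0[0]*100,x0[1]*100,x0[2]],method="Nelder-Mead",options=dict(initial_simplex=np.array([[x0[0]*100,x0[1]*100,x0[2]]]*4)+np.vstack([np.zeros(3),np.diag([.8,.8,.1])])))
    return r.x/[100,100,1],r.fun,sum(m.sum() for m in masks)
def near(im,m,p,rad):
    q=proj(im,p)[0];yy,xx=np.mgrid[:400,:640];return m&(np.hypot(xx-q[0],yy-q[1])<rad)
E
python3 - <<'E'
from h import *
import pickle
t=pickle.load(open("top.pkl","rb"));w=pickle.load(open("w1.pkl","rb"));sd=pickle.load(open("side.pkl","rb"))
H=[.53,-.123,.075]
for n,ims in(("t",[t]),("w",[w]),("s",[sd]),("tw",[t,w,sd])):
    v,f,a=fit(ims,[near(i,red(i),H,40).astype(float) for i in ims],[.53,-.123,.06],(.044,.012,.044,.099));print("handle",n,v[:2].round(4),np.degrees(v[2]).round(1),f.round(1),a)
    ms=[cv2.morphologyEx((near(i,blue(i)|red(i),[.53,-.121,.02],48)).astype(np.uint8),cv2.MORPH_CLOSE,np.ones((13,13))).astype(float) for i in ims]
    if n=="t" or n=="w":
        v,f,a=fit(ims,ms,[.53,-.121,.06],(.09,.06,.0,.034));print("stand",n,v[:2].round(4),np.degrees(v[2]).round(1),f.round(1),a)
print(onz(w,np.array([[368,172],[434,170],[434,266],[370,267]])/1.25,.034).round(4))
q=onz(w,np.array([[688,244],[708,281],[697,262]])/1.25,.034);print(q.round(4),np.linalg.norm(q[0]-q[1]))
E
```

```text
handle t [ 0.5285 -0.123 ] 1.2 31.3 100.0
stand t [ 0.5285 -0.12  ] 0.3 167.6 614.0
handle w [ 0.5297 -0.1231] 3.5 87.1 642.0
stand w [ 0.536  -0.1219] 3.5 534.3 3704.0
handle s [ 0.5294 -0.1251] -16.0 42.8 220.0
handle tw [ 0.5292 -0.1231] 3.5 180.2 962.0
[[ 0.49   -0.153   0.034 ]
 [ 0.4852 -0.0954  0.034 ]
 [ 0.5748 -0.0878  0.034 ]
 [ 0.5791 -0.1485  0.034 ]]
[[0.5395 0.1544 0.034 ]
 [0.5764 0.1877 0.034 ]
 [0.5571 0.1695 0.034 ]] 0.04976241170036163
```

The two views agree on the handle at (0.529,-0.123), yaw 3.5°. The stand centre is about (0.532,-0.121), and its measured size is about 90 x 60, as it should be. Descending to grasp.

>>> {"name": "apply_moves", "arguments": {"moves": [[[0,0.014,0.25],[0,0,-0.01]],[[0,0.014,0.5],[0,0,-0.01]],[[0,0.014,0.7],[0,0,-0.01]],[[0,0.014,0.8],[0,0,-0.01]],[[0,0.014,0.8],[0,0,-0.01]]]}}

```text
time_s: 2.98
tcp_pos: [0.5266, -0.1214, 0.1075]
ee_rot: [[-0.998, -0.066, -0.008], [-0.066, 0.998, 0.002], [0.008, 0.003, -1.0]]
ft_force: [-0.4, 0.1, -0.0]
gripper_width: 0.0855
```

>>> {"name": "apply_moves", "arguments": {"moves": [[[0,0,0.12],[0,0,0]],[[0,0,0.22],[0,0,0]],[[0,0,0.3],[0,0,0]],[[0,0,0.35],[0,0,0]],[[0,0,0.375],[0,0,0]],[[0,0,0.375],[0,0,0]],[[0,0,0.375],[0,0,0]]]}}

```text
time_s: 3.57
tcp_pos: [0.5306, -0.1222, 0.0558]
ee_rot: [[-0.998, -0.07, 0.001], [-0.07, 0.998, -0.0], [-0.001, -0.001, -1.0]]
ft_force: [0.0, -0.3, 0.3]
gripper_width: 0.0854
```

```bash
python3 - <<'E'
from h import *
im=get_image("wrist");save(im,"w2.png",k=1.25)
s=observe();print(s["ft_force"],s["tcp_pos"]);plan([.5293,-.1231,.055],-176.5)
E
```

```text
[ 0.44242005  0.42189945 -0.61454743] [ 0.5307486  -0.12220992  0.05596693]
yaw -175.94 shift [ 0.01  -0.005  0.006] turn [-0.001  0.002  0.012]
```

View pics/w2.png

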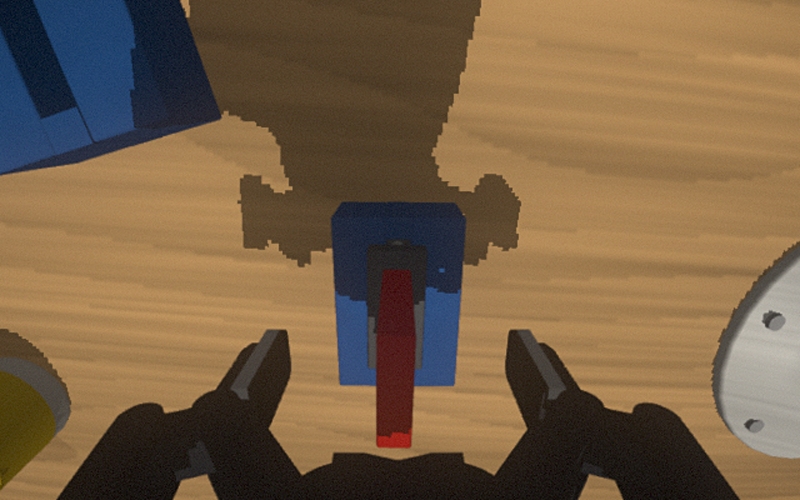

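The handle top at (395,440) sits between the pads, whose midpoint is about (398,345), and is aligned with them. Closing.

>>> {"name": "apply_moves", "arguments": {"moves": [[[0.01,-0.005,0.004],[0,0,0.01]],[[0.01,-0.005,0.004],[0,0,0.01]],[[0.01,-0.005,0.004],[0,0,0.01]],[[0.01,-0.005,0.004],[0,0,0.01]],[[0.01,-0.005,0.004],[0,0,0.01]],[[0.01,-0.005,0.004],[0,0,0.01]],[[0.01,-0.005,0.004],[0,0,0.01]],[[0.01,-0.005,0.004],[0,0,0.01]],[[0.01,-0.005,0.004],[0,0,0.01]],[[0.01,-0.005,0.004],[0,0,0.01]]], "fingers": -1, "grip_force": 80}}

```text
time_s: 4.45
tcp_pos: [0.5287, -0.1228, 0.0546]
ee_rot: [[-0.998, -0.064, 0.0], [-0.064, 0.998, -0.0], [-0.0, -0.0, -1.0]]
ft_force: [-0.0, 0.3, 2.9]
gripper_width: 0.011
```

>>> {"name": "apply_moves", "arguments": {"moves": [[[0,0,-0.05],[0,0,0]],[[0,0,-0.1],[0,0,0]],[[0,0,-0.2],[0,0,0]],[[0,0,-0.35],[0,0,0]],[[0,0,-0.5],[0,0,0]],[[0,0,-0.5],[0,0,0]],[[0,0,-0.5],[0,0,0]]]}}

```text
time_s: 5.03
tcp_pos: [0.5296, -0.1231, 0.131]
ee_rot: [[-0.998, -0.064, 0.004], [-0.064, 0.998, -0.001], [-0.004, -0.001, -1.0]]
ft_force: [-0.6, 0.9, -2.1]
gripper_width: 0.0111
```

```bash
python3 - <<'E'
from h import *
s=observe();print(s["ft_force"],s["wrist_torque"],s["tcp_pos"],s["gripper_width"]);plan([.554,.1684,.13],-180+42)
E
```

```text
[-0.63557973  0.89584662 -2.13868238] [0.00700101 0.03712126 0.00899585] [ 0.52963968 -0.12308594  0.13096624] 0.011126436572689611
yaw -176.35 shift [-0.286  1.929  0.005] turn [-0.003  0.004 -0.852]
```

>>> {"name": "apply_moves", "arguments": {"moves": [[[-0.05,0.15,-0.05],[0,0,0]],[[-0.1,0.35,-0.1],[0,0,0]],[[-0.17,0.6,-0.13],[0,0,0]],[[-0.24,0.83,-0.13],[0,0,0]],[[-0.28,1,-0.13],[0,0,0]]]}}

```text
time_s: 5.45
tcp_pos: [0.5607, 0.0322, 0.1479]
ee_rot: [[-0.998, -0.064, -0.001], [-0.064, 0.998, 0.001], [0.001, 0.001, -1.0]]
ft_force: [0.4, -0.4, -2.1]
gripper_width: 0.011
```

>>> {"name": "apply_moves", "arguments": {"moves": [[[-0.07,0.23,0],[0,0,-0.1]],[[-0.13,0.46,0],[0,0,-0.2]],[[-0.19,0.68,0],[0,0,-0.3]],[[-0.25,0.87,0],[0,0,-0.4]],[[-0.287,1,0],[0,0,-0.43]]]}}

```text
time_s: 5.87
tcp_pos: [0.5937, 0.185, 0.147]
ee_rot: [[-0.919, -0.395, -0.002], [-0.395, 0.919, 0.0], [0.002, 0.001, -1.0]]
ft_force: [0.6, -0.4, -1.3]
gripper_width: 0.0111
```

>>> {"name": "apply_moves", "arguments": {"moves": [[[-0.03,0.08,0],[0,0,-0.13]],[[-0.05,0.14,0],[0,0,-0.26]],[[-0.05,0.14,0],[0,0,-0.38]],[[-0.05,0.14,0],[0,0,-0.42]],[[-0.05,0.14,0],[0,0,-0.42]],[[-0.05,0.14,0],[0,0,-0.42]],[[-0.05,0.14,0],[0,0,-0.42]]]}}

```text
time_s: 6.45
tcp_pos: [0.5924, 0.204, 0.1479]
ee_rot: [[-0.745, -0.667, -0.002], [-0.667, 0.745, -0.001], [0.002, 0.001, -1.0]]
ft_force: [1.1, 0.3, -1.5]
gripper_width: 0.011
```

```bash
python3 - <<'E'
from h import *
import pickle
im=get_image("wrist");pickle.dump(im,open("w3.pkl","wb"))
s=observe();print(s["time_s"],s["ft_force"],s["tcp_pos"]);plan([.594,.204,.15],-138)
print(proj(im,[[.555,.169,.034],np.array(s["tcp_pos"])-[0,0,.0366]]))
save(im,"w3.png",k=1.25)
E
```

```text
6.5 [ 1.14149167  0.19050228 -2.03416868] [0.59260787 0.20396424 0.14820218]
yaw -138.17 shift [-0.007 -0.006 -0.012] turn [ 0.001 -0.002 -0.004]
[[316.77816176 137.85823613]
 [317.99061526 234.43116134]]
```

View pics/w3.png

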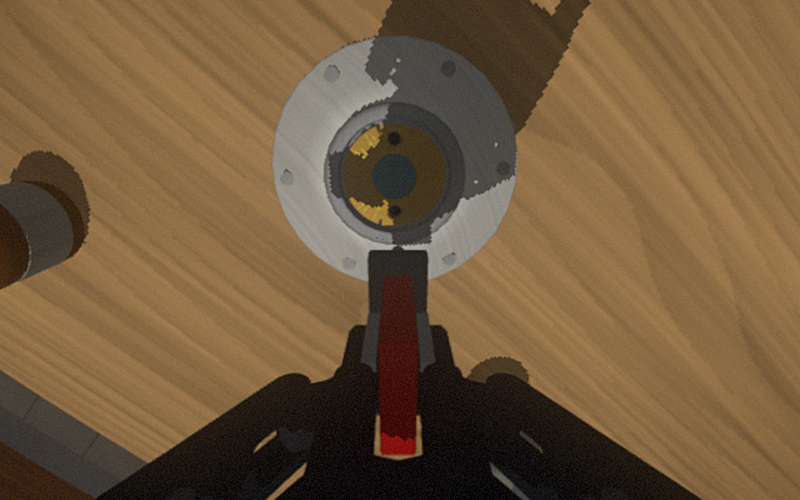

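The wrist view shows the ring centre (glass) at (395,176), the holes at (394,138) and (394,211), and the spanner's near pin tip at (398,247). The jar at (35,235) is clear. I'll compute the world positions, using the visible pin as a bias check.

```bash
python3 - <<'E'
from h import *
import pickle
im=pickle.load(open("w3.pkl","rb"));g=im["pixels"].astype(float).sum(2)
def cen(x,y,r,inv=False):
    yy,xx=np.mgrid[:400,:640];k=np.hypot(xx-x,yy-y)<r
    th=(g[k].min()+np.median(g[k]))/2; m=k&(g<th);return xx[m].mean(),yy[m].mean(),m.sum()
a=cen(394/1.25,138/1.25,7);b=cen(394/1.25,211/1.25,7);c=cen(395/1.25,176/1.25,24);print(a,b)
# holes: far wall visible; centre of the dark blob ~ hole at ring surface
p=onz(im,[a[:2],b[:2]],.034);d=p[0]-p[1];print(p.round(4),p.mean(0).round(4),np.linalg.norm(d).round(4),np.degrees(np.arctan2(d[1],d[0])).round(2))
# glass centre
h=cv2.cvtColor(im["pixels"],cv2.COLOR_RGB2HSV).astype(int)
yy,xx=np.mgrid[:400,:640];k=(np.hypot(xx-316,yy-141)<22)&(h[...,0]>75)&(h[...,0]<115)&(h[...,1]>40)
print(onz(im,[xx[k].mean(),yy[k].mean()],.034).round(4),k.sum())
# pin tip expected
tcp=np.array([.5926,.2040,.1482]);x=np.array([-.745,-.667,-.002])
print("pin proj*1.25",proj(im,[tcp-[0,0,.0366]+.024*x,tcp-[0,0,.0366]+.024*x+.016*np.array([0,0,1])])*1.25, "foot near end top corners",proj(im,[tcp-[0,0,.0366-.016-.0]+.03*x+v*np.array([-.667,.745,0]) for v in(-.013,.013)])*1.25)
E
```

```text
(np.float64(315.5), np.float64(110.22222222222223), np.int64(18)) (np.float64(316.0857142857143), np.float64(168.4), np.int64(35))
[[0.5392 0.1535 0.034 ]
 [0.5746 0.1858 0.034 ]] [0.5569 0.1696 0.034 ] 0.0479 -137.69
[[0.5557 0.1708 0.034 ]] 255
pin proj*1.25 [[397.56972145 248.72450207]
 [397.6026234  259.92038357]] foot near end top corners [[368.63326881 247.35261586]
 [426.57947128 247.35851561]]
```

The hole centre is (0.5569,0.1696) at 42.3°, with 47.9 mm between holes (48 expected). The visible pin and foot match the projection to within about 1 px. Moving above the holes and stopping the pins about 5 mm over the ring.

```bash
python3 - <<'E'
from h import *
plan([.5569,.1696,.076],-137.7)
E
```

```text
yaw -138.17 shift [ 0.33  -0.012  0.482] turn [ 0.001 -0.002 -0.01 ]
```

>>> {"name": "apply_moves", "arguments": {"moves": [[[0.08,0,0],[0,0,-0.01]],[[0.17,0,0.05],[0,0,-0.01]],[[0.26,-0.01,0.1],[0,0,-0.01]],[[0.33,-0.012,0.2],[0,0,-0.01]],[[0.33,-0.012,0.3],[0,0,-0.01]],[[0.33,-0.012,0.37],[0,0,-0.01]],[[0.33,-0.012,0.42],[0,0,-0.01]],[[0.33,-0.012,0.45],[0,0,-0.01]],[[0.33,-0.012,0.45],[0,0,-0.01]],[[0.33,-0.012,0.45],[0,0,-0.01]],[[0.33,-0.012,0.45],[0,0,-0.01]]]}}

```text
time_s: 7.42
tcp_pos: [0.5582, 0.1703, 0.082]
ee_rot: [[-0.739, -0.674, 0.001], [-0.674, 0.739, 0.0], [-0.001, -0.001, -1.0]]
ft_force: [0.2, -0.2, -1.7]
gripper_width: 0.0109
```

```bash
python3 - <<'E'
from h import *
import pickle
im=get_image("wrist");pickle.dump(im,open("w4.pkl","wb"));save(im,"w4.png",(240,130,400,270),5)
s=observe();print(s["time_s"],s["ft_force"],s["wrist_torque"],s["tcp_pos"]);plan([.5569,.1696,.076],-137.7)
E
```

```text
7.4667 [-0.47944304  0.07016435 -2.24939811] [ 0.03226578  0.04592989 -0.02331541] [0.55820374 0.17024947 0.08213201]
yaw -137.64 shift [0.009 0.003 0.041] turn [-0.001  0.002  0.001]
```

View pics/w4.png

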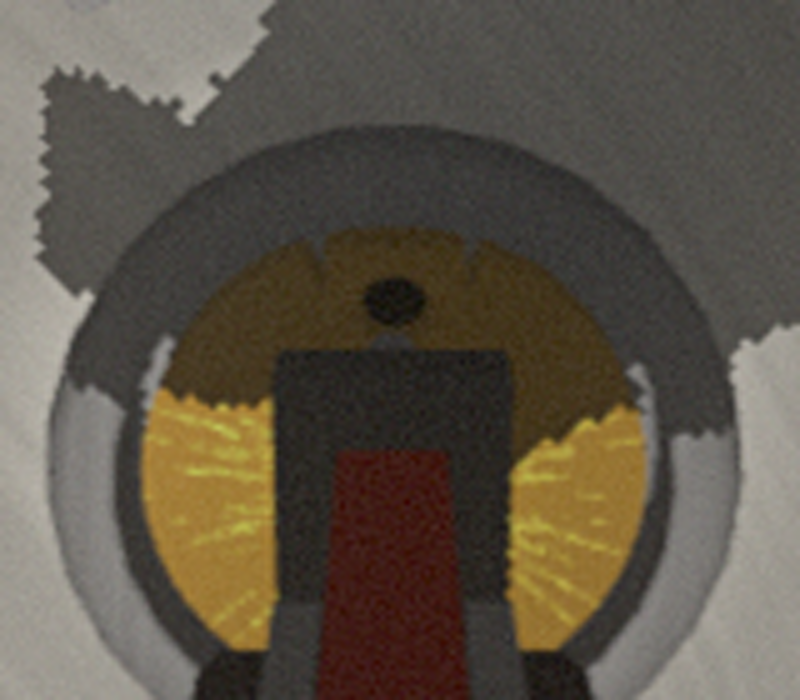

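The hole at crop (395,302) and the pin tip, whose upper edge is at (392,334), line up sideways. I'll check the fore-aft alignment numerically.

```bash
python3 - <<'E'
from h import *
import pickle
im=pickle.load(open("w4.pkl","rb"));s=observe();tcp=np.array(s["tcp_pos"]);R=np.array(s["ee_rot"])
h=onz(im,[240+395/5,130+302/5],.034)[0];print("hole",h.round(4),"in tool axes rel tcp mm",(R.T@(h-tcp)*1e3).round(1))
x,y=R[:,0],R[:,1];T=tcp-[0,0,.0366]
a=np.linspace(0,2*np.pi,60)
def c(P): q=(proj(im,P)-[240,130])*5; return q
q=c([T+.024*x+.0028*(np.cos(t)*x+np.sin(t)*y) for t in a]);print("tip top edge",q[:,1].min(),"x",q[:,0].mean())
print("foot near corners under/top",c([T+[0,0,z]+.03*x+v*y for z in(.016,.026) for v in(-.013,.013)]).round(0).tolist())
print("ring hole edges rows",c([h+.0045*x*k for k in(-1,1)])[:,1])
E
```

```text
hole [0.539  0.1532 0.034 ] in tool axes rel tcp mm [25.7  0.4 48.1]
tip top edge 320.7796326759267 x 392.0279111733485
foot near corners under/top [[276.0, 337.0], [508.0, 337.0], [270.0, 367.0], [515.0, 367.0]]
ring hole edges rows [334.8926243  268.62368873]
```

The foot and pin tip sit about 1.4 mm toward −x in the grip. Allowing for seeing the hole wall at a slant, I need about +2 mm along tool x. I'll correct that, come down to just above the ring, then feel in small steps.

>>> {"name": "apply_moves", "arguments": {"moves": [[[0.014,0.003,0.0],[0,0,0]],[[0.014,0.003,0.02],[0,0,0]],[[0.014,0.003,0.04],[0,0,0]],[[0.014,0.003,0.05],[0,0,0]],[[0.014,0.003,0.06],[0,0,0]],[[0.014,0.003,0.06],[0,0,0]],[[0.014,0.003,0.06],[0,0,0]],[[0.014,0.003,0.06],[0,0,0]]]}}

```text
time_s: 8.13
tcp_pos: [0.5556, 0.1688, 0.0724]
ee_rot: [[-0.739, -0.674, 0.0], [-0.674, 0.739, 0.0], [-0.0, -0.0, -1.0]]
ft_force: [-0.2, -0.2, -1.5]
gripper_width: 0.0108
```

>>> {"name": "apply_moves", "arguments": {"moves": [[[0,0,0.003],[0,0,0]],[[0,0,0.006],[0,0,0]],[[0,0,0.01],[0,0,0]],[[0,0,0.013],[0,0,0]],[[0,0,0.013],[0,0,0]],[[0,0,0.013],[0,0,0]]]}}

```text
time_s: 8.63
tcp_pos: [0.5555, 0.1688, 0.0705]
ee_rot: [[-0.739, -0.674, -0.0], [-0.674, 0.739, 0.0], [0.0, 0.0, -1.0]]
ft_force: [0.8, 0.7, -2.6]
gripper_width: 0.0109
```

```bash
python3 - <<'E'
from h import *
s=observe();print(s["time_s"],s["ft_force"],s["wrist_torque"],s["tcp_pos"])
E
```

```text
8.6333 [ 0.79194312  0.70863897 -2.62840801] [ 0.00389341 -0.03045984 -0.00676968] [0.55553027 0.16883873 0.07047413]
```

>>> {"name": "apply_moves", "arguments": {"moves": [[[-0.003,0,0],[0,0,0]],[[-0.003,0,0.004],[0,0,0]],[[-0.003,0,0.008],[0,0,0]],[[-0.003,0,0.01],[0,0,0]],[[-0.003,0,0.01],[0,0,0]],[[-0.003,0,0.01],[0,0,0]]]}}

```text
time_s: 9.13
tcp_pos: [0.5558, 0.1691, 0.069]
ee_rot: [[-0.739, -0.674, -0.0], [-0.674, 0.739, -0.0], [0.0, 0.0, -1.0]]
ft_force: [0.5, 0.3, -1.9]
gripper_width: 0.0113
```

```bash
python3 - <<'E'
from h import *
s=observe();print(s["time_s"],s["ft_force"],s["wrist_torque"],s["tcp_pos"])
E
```

```text
9.1333 [ 0.49841046  0.31116557 -1.91682803] [0.03147971 0.02458032 0.00289491] [0.55584679 0.1691258  0.06896355]
```

No contact force at 0.069, already below the expected ring contact at 0.0706. Continuing down.

>>> {"name": "apply_moves", "arguments": {"moves": [[[0,0,0.004],[0,0,0]],[[0,0,0.008],[0,0,0]],[[0,0,0.012],[0,0,0]],[[0,0,0.012],[0,0,0]],[[0,0,0.012],[0,0,0]]]}}

```text
time_s: 9.55
tcp_pos: [0.5558, 0.1691, 0.0672]
ee_rot: [[-0.739, -0.674, -0.0], [-0.674, 0.739, -0.0], [0.0, 0.0, -1.0]]
ft_force: [0.0, 0.7, -1.9]
gripper_width: 0.0115
```

>>> {"name": "apply_moves", "arguments": {"moves": [[[0,0,0.003],[0,0,0]],[[0,0,0.006],[0,0,0]],[[0,0,0.008],[0,0,0]],[[0,0,0.008],[0,0,0]],[[0,0,0.008],[0,0,0]]]}}

```text
time_s: 9.97
tcp_pos: [0.5559, 0.1691, 0.066]
ee_rot: [[-0.739, -0.674, -0.0], [-0.674, 0.739, 0.0], [0.0, 0.0, -1.0]]
ft_force: [1.2, 0.2, -1.9]
gripper_width: 0.0114
```

```bash
python3 - <<'E'
from h import *
s=observe();print(s["time_s"],s["ft_force"],s["wrist_torque"],s["tcp_pos"])
E
```

```text
9.9667 [ 1.16916515  0.19608577 -1.85147201] [-0.04034284  0.00619945  0.03540365] [0.55585118 0.16912316 0.06597443]
```

Seated 4.6 mm with no force. I'll go 2 mm deeper, then take the first 10° of clockwise turn slowly.

>>> {"name": "apply_moves", "arguments": {"moves": [[[0,0,0.004],[0,0,0]],[[0,0,0.008],[0,0,0]],[[0,0,0.013],[0,0,0]],[[0,0,0.013],[0,0,0]],[[0,0,0.013],[0,0,0]]]}}

```text
time_s: 10.38
tcp_pos: [0.5558, 0.1691, 0.064]
ee_rot: [[-0.739, -0.674, -0.0], [-0.674, 0.739, -0.0], [0.0, 0.0, -1.0]]
ft_force: [-0.2, 0.4, -2.2]
gripper_width: 0.0108
```

>>> {"name": "apply_moves", "arguments": {"moves": [[[0,0.0004,0],[0,0,0.04]],[[0,0.0007,0],[0,0,0.08]],[[0,0.001,0],[0,0,0.12]],[[0,0.0012,0],[0,0,0.16]],[[0,0.0014,0],[0,0,0.2]],[[0,0.0014,0],[0,0,0.22]],[[0,0.0014,0],[0,0,0.22]],[[0,0.0014,0],[0,0,0.22]]]}}

```text
time_s: 11.05
tcp_pos: [0.5562, 0.1691, 0.0641]
ee_rot: [[-0.843, -0.537, 0.001], [-0.537, 0.843, -0.0], [-0.001, -0.001, -1.0]]
ft_force: [1.6, -0.9, -2.5]
gripper_width: 0.0112
```

```bash
cat > st.py <<'E'
from h import *
s=observe();R=np.array(s["ee_rot"]);print(round(s["time_s"],2),"F",np.round(s["ft_force"],1),"Ftool",(R.T@s["ft_force"]).round(1),"T",np.round(s["wrist_torque"],3),"p",np.round(s["tcp_pos"],4),"yaw",np.degrees(np.arctan2(R[1,0],R[0,0])).round(2))
E
python3 st.py
```

```text
11.05 F [ 1.6 -0.9 -2.5] Ftool [-0.8 -1.6  2.5] T [-0.291 -0.238  0.109] p [0.5562 0.1691 0.0641] yaw -147.5
```

Torque is about 0.11 N·m, so the ring is dragging, and side forces are small. Continuing.

>>> {"name": "apply_moves", "arguments": {"moves": [[[0,0,0],[0,0,0.06]],[[0,0,0],[0,0,0.12]],[[0,0,0],[0,0,0.18]],[[0,0,0],[0,0,0.24]],[[0,0,0],[0,0,0.3]],[[0,0,0],[0,0,0.33]],[[0,0,0],[0,0,0.33]],[[0,0,0],[0,0,0.33]]]}}

```text
time_s: 11.72
tcp_pos: [0.5561, 0.1693, 0.0642]
ee_rot: [[-0.953, -0.303, 0.001], [-0.303, 0.953, 0.0], [-0.001, -0.0, -1.0]]
ft_force: [1.6, -0.2, -2.1]
gripper_width: 0.0112
```

```bash
python3 st.py
```

```text
11.72 F [ 1.6 -0.2 -2.1] Ftool [-1.5 -0.7  2.1] T [-0.236 -0.311  0.116] p [0.5561 0.1693 0.0642] yaw -162.34
```

>>> {"name": "apply_moves", "arguments": {"moves": [[[0,0,0],[0,0,0.03]],[[0,0,0],[0,0,0.06]],[[0,0,0],[0,0,0.09]],[[0,0,0],[0,0,0.09]],[[0,0,0],[0,0,0.09]]]}}

```text
time_s: 12.13
tcp_pos: [0.556, 0.1693, 0.0641]
ee_rot: [[-0.972, -0.234, 0.001], [-0.234, 0.972, 0.0], [-0.001, -0.0, -1.0]]
ft_force: [2.5, -0.3, -2.0]
gripper_width: 0.011
```

```bash
python3 st.py
```

```text
12.13 F [ 2.5 -0.3 -2. ] Ftool [-2.3 -0.8  2. ] T [-0.195 -0.473  0.125] p [0.556  0.1693 0.0641] yaw -166.45
```

>>> {"name": "apply_moves", "arguments": {"moves": [[[-0.001,0,0],[0,0,0.02]],[[-0.002,0,0],[0,0,0.04]],[[-0.002,0,0],[0,0,0.065]],[[-0.002,0,0],[0,0,0.065]],[[-0.002,0,0],[0,0,0.065]]]}}

```text
time_s: 12.55
tcp_pos: [0.5561, 0.1694, 0.0641]
ee_rot: [[-0.983, -0.184, 0.0], [-0.184, 0.983, 0.0], [-0.0, 0.0, -1.0]]
ft_force: [1.9, -1.6, -2.5]
gripper_width: 0.011
```

```bash
python3 st.py
```

```text
12.55 F [ 1.9 -1.6 -2.5] Ftool [-1.6 -1.9  2.5] T [-0.285 -0.437  0.118] p [0.5561 0.1694 0.0641] yaw -169.38
```

>>> {"name": "apply_moves", "arguments": {"moves": [[[0,0,0],[0,0,0.02]],[[0,-0.001,0],[0,0,0.04]],[[0,-0.001,0],[0,0,0.065]],[[0,-0.001,0],[0,0,0.065]],[[0,-0.001,0],[0,0,0.065]]]}}

```text
time_s: 12.97
tcp_pos: [0.5561, 0.1693, 0.0641]
ee_rot: [[-0.991, -0.134, 0.0], [-0.134, 0.991, 0.0], [-0.0, 0.0, -1.0]]
ft_force: [1.7, -1.0, -1.8]
gripper_width: 0.0116
```

```bash
python3 st.py
```

```text
12.97 F [ 1.7 -1.  -1.8] Ftool [-1.5 -1.2  1.8] T [-0.116 -0.435  0.092] p [0.5561 0.1693 0.0641] yaw -172.32
```

>>> {"name": "apply_moves", "arguments": {"moves": [[[0,0,0],[0,0,0.025]],[[0,0,0],[0,0,0.05]],[[0,0,0],[0,0,0.075]],[[0,0,0],[0,0,0.075]],[[0,0,0],[0,0,0.075]]]}}

```text
time_s: 13.38
tcp_pos: [0.5561, 0.1694, 0.0641]
ee_rot: [[-0.997, -0.075, 0.0], [-0.075, 0.997, 0.0], [-0.0, 0.0, -1.0]]
ft_force: [3.0, -0.2, -1.4]
gripper_width: 0.0111
```

```bash
python3 st.py
```

```text
13.38 F [ 3.  -0.2 -1.4] Ftool [-2.9 -0.4  1.4] T [ 0.083 -0.381  0.123] p [0.5561 0.1694 0.0641] yaw -175.69
```

>>> {"name": "apply_moves", "arguments": {"moves": [[[-0.001,0,0],[0,0,0.025]],[[-0.002,0,0],[0,0,0.05]],[[-0.002,0,0],[0,0,0.075]],[[-0.002,0,0],[0,0,0.075]],[[-0.002,0,0],[0,0,0.075]]]}}

```text
time_s: 13.8
tcp_pos: [0.5562, 0.1694, 0.0641]
ee_rot: [[-1.0, -0.016, -0.0], [-0.016, 1.0, 0.0], [0.0, 0.0, -1.0]]
ft_force: [0.7, 1.0, -0.7]
gripper_width: 0.0111
```

```bash
python3 st.py
```

```text
13.8 F [ 0.7  1.  -0.7] Ftool [-0.7  1.   0.7] T [ 0.191 -0.176  0.138] p [0.5562 0.1694 0.0641] yaw -179.06
```

>>> {"name": "apply_moves", "arguments": {"moves": [[[0,0,0],[0,0,0.025]],[[0,0,0],[0,0,0.05]],[[0,0,0],[0,0,0.075]],[[0,0,0],[0,0,0.075]],[[0,0,0],[0,0,0.075]]]}}

```text
time_s: 14.22
tcp_pos: [0.5562, 0.1694, 0.064]
ee_rot: [[-0.999, 0.043, -0.0], [0.043, 0.999, 0.0], [0.0, 0.0, -1.0]]
ft_force: [0.3, 2.2, -1.1]
gripper_width: 0.0108
```

```bash
python3 st.py
```

```text
14.22 F [ 0.3  2.2 -1.1] Ftool [-0.2  2.2  1.1] T [ 0.317 -0.138  0.157] p [0.5562 0.1694 0.064 ] yaw 177.56
```

>>> {"name": "apply_moves", "arguments": {"moves": [[[0,0.001,0],[0,0,0.025]],[[0,0.002,0],[0,0,0.05]],[[0,0.002,0],[0,0,0.075]],[[0,0.002,0],[0,0,0.075]],[[0,0.002,0],[0,0,0.075]]]}}

```text
time_s: 14.63
tcp_pos: [0.5562, 0.1695, 0.064]
ee_rot: [[-0.995, 0.101, -0.0], [0.101, 0.995, -0.0], [0.0, -0.0, -1.0]]
ft_force: [1.3, 0.4, 0.4]
gripper_width: 0.011
```

```bash
python3 st.py
```

```text
14.63 F [1.3 0.4 0.4] Ftool [-1.3  0.6 -0.4] T [ 0.143 -0.064  0.127] p [0.5562 0.1695 0.064 ] yaw 174.19
```

>>> {"name": "apply_moves", "arguments": {"moves": [[[0,0,0],[0,0,0.025]],[[0,0,0],[0,0,0.05]],[[0,0,0],[0,0,0.075]],[[0,0,0],[0,0,0.075]],[[0,0,0],[0,0,0.075]]]}}

```text
time_s: 15.05
tcp_pos: [0.5563, 0.1695, 0.064]
ee_rot: [[-0.987, 0.16, -0.0], [0.16, 0.987, -0.0], [0.0, -0.0, -1.0]]
ft_force: [-0.0, 0.6, 0.1]
gripper_width: 0.0112
```

```bash
python3 st.py
```

```text
15.05 F [-0.   0.6  0.1] Ftool [ 0.1  0.5 -0.1] T [ 0.088 -0.045  0.113] p [0.5563 0.1695 0.064 ] yaw 170.82
```

>>> {"name": "apply_moves", "arguments": {"moves": [[[0,0,0],[0,0,0.025]],[[0,0,0],[0,0,0.05]],[[0,0,0],[0,0,0.075]],[[0,0,0],[0,0,0.075]],[[0,0,0],[0,0,0.075]]]}}

```text
time_s: 15.47
tcp_pos: [0.5563, 0.1695, 0.064]
ee_rot: [[-0.976, 0.217, -0.0], [0.217, 0.976, -0.0], [0.0, -0.0, -1.0]]
ft_force: [0.1, 0.9, -0.6]
gripper_width: 0.0111
```

```bash
python3 st.py
```

```text
15.47 F [ 0.1  0.9 -0.6] Ftool [0.1 0.9 0.6] T [ 0.089 -0.025  0.191] p [0.5563 0.1695 0.064 ] yaw 167.44
```

Torque rose to 0.19, which may be the stop. Smaller steps now.

>>> {"name": "apply_moves", "arguments": {"moves": [[[0,0,0],[0,0,0.015]],[[0,0,0],[0,0,0.03]],[[0,0,0],[0,0,0.03]],[[0,0,0],[0,0,0.03]]]}}

```text
time_s: 15.8
tcp_pos: [0.5563, 0.1695, 0.064]
ee_rot: [[-0.971, 0.24, -0.0], [0.24, 0.971, -0.0], [0.0, -0.0, -1.0]]
ft_force: [-0.3, 1.2, -0.5]
gripper_width: 0.0111
```

```bash
python3 st.py
```

```text
15.8 F [-0.3  1.2 -0.5] Ftool [0.6 1.1 0.5] T [ 0.139 -0.015  0.136] p [0.5563 0.1695 0.064 ] yaw 166.09
```

Noise; back to 0.136. Continuing with moderate steps.

>>> {"name": "apply_moves", "arguments": {"moves": [[[0,0,0],[0,0,0.025]],[[0,0,0],[0,0,0.05]],[[0,0,0],[0,0,0.065]],[[0,0,0],[0,0,0.065]],[[0,0,0],[0,0,0.065]]]}}

```text
time_s: 16.22
tcp_pos: [0.5563, 0.1696, 0.064]
ee_rot: [[-0.957, 0.29, -0.0], [0.29, 0.957, 0.0], [0.0, 0.0, -1.0]]
ft_force: [-0.7, 0.7, -0.9]
gripper_width: 0.0107
```

```bash
python3 st.py
```

```text
16.22 F [-0.7  0.7 -0.9] Ftool [0.9 0.5 0.9] T [0.179 0.004 0.137] p [0.5563 0.1696 0.064 ] yaw 163.17
```

>>> {"name": "apply_moves", "arguments": {"moves": [[[0,0,0],[0,0,0.025]],[[0,0,0],[0,0,0.05]],[[0,0,0],[0,0,0.065]],[[0,0,0],[0,0,0.065]],[[0,0,0],[0,0,0.065]]]}}

```text
time_s: 16.63
tcp_pos: [0.5563, 0.1696, 0.064]
ee_rot: [[-0.941, 0.338, -0.0], [0.338, 0.941, 0.0], [0.0, 0.0, -1.0]]
ft_force: [-0.3, 2.1, -0.8]
gripper_width: 0.0109
```

```bash
python3 st.py
```

```text
16.63 F [-0.3  2.1 -0.8] Ftool [1.  1.9 0.8] T [ 0.239 -0.035  0.182] p [0.5563 0.1696 0.064 ] yaw 160.24
```

>>> {"name": "apply_moves", "arguments": {"moves": [[[0,0.001,0],[0,0,0.025]],[[0,0.001,0],[0,0,0.05]],[[0,0.001,0],[0,0,0.05]],[[0,0.001,0],[0,0,0.05]]]}}

```text
time_s: 16.97
tcp_pos: [0.5564, 0.1696, 0.064]
ee_rot: [[-0.927, 0.374, -0.0], [0.374, 0.927, -0.0], [0.0, -0.0, -1.0]]
ft_force: [0.4, 0.3, -1.5]
gripper_width: 0.0113
```

```bash
python3 st.py
```

```text
16.97 F [ 0.4  0.3 -1.5] Ftool [-0.3  0.5  1.5] T [ 0.126 -0.03   0.429] p [0.5564 0.1696 0.064 ] yaw 158.01
```

Torque jumped to 0.43, so this is the stop, at about 64° of tool turn (1.06 to 1.12 rad at the ring, within the stated range). A half-degree confirms it.

>>> {"name": "apply_moves", "arguments": {"moves": [[[0,0,0],[0,0,0.006]],[[0,0,0],[0,0,0.012]],[[0,0,0],[0,0,0.012]],[[0,0,0],[0,0,0.012]]]}}

```text
time_s: 17.3
tcp_pos: [0.5563, 0.1696, 0.064]
ee_rot: [[-0.924, 0.383, -0.0], [0.383, 0.924, -0.0], [0.0, -0.0, -1.0]]
ft_force: [0.3, -0.2, -1.0]
gripper_width: 0.011
```

```bash
python3 st.py
```

```text
17.3 F [ 0.3 -0.2 -1. ] Ftool [-0.4 -0.1  1. ] T [ 0.144 -0.046  0.489] p [0.5563 0.1696 0.064 ] yaw 157.47
```

The stop is confirmed: torque went to 0.49 with another half-degree, and force stays low. I'll back off 4° to unload the pins within their clearance, then lift straight up.

>>> {"name": "apply_moves", "arguments": {"moves": [[[0,0,0],[0,0,-0.03]],[[0,0,0],[0,0,-0.06]],[[0,0,0],[0,0,-0.09]],[[0,0,0],[0,0,-0.09]],[[0,0,0],[0,0,-0.09]]]}}

```text
time_s: 17.72
tcp_pos: [0.5564, 0.1696, 0.064]
ee_rot: [[-0.948, 0.318, -0.0], [0.318, 0.948, 0.0], [0.0, -0.0, -1.0]]
ft_force: [-0.2, 1.0, -2.4]
gripper_width: 0.0108
```

```bash
python3 st.py
```

```text
17.72 F [-0.2  1.  -2.4] Ftool [0.5 0.9 2.4] T [ 0.024 -0.028  0.017] p [0.5564 0.1696 0.064 ] yaw 161.48
```

>>> {"name": "apply_moves", "arguments": {"moves": [[[0,0,-0.01],[0,0,0]],[[0,0,-0.02],[0,0,0]],[[0,0,-0.04],[0,0,0]],[[0,0,-0.06],[0,0,0]],[[0,0,-0.1],[0,0,0]],[[0,0,-0.2],[0,0,0]],[[0,0,-0.35],[0,0,0]],[[0,0,-0.5],[0,0,0]],[[0,0,-0.5],[0,0,0]],[[0,0,-0.5],[0,0,0]]]}}

```text
time_s: 18.55
tcp_pos: [0.5576, 0.1699, 0.1408]
ee_rot: [[-0.948, 0.317, 0.004], [0.317, 0.948, 0.001], [-0.003, 0.002, -1.0]]
ft_force: [0.1, -0.2, -2.3]
gripper_width: 0.0112
```

```bash
python3 st.py; python3 -c "
from h import *
plan([.531,-.1226,.14],183.5)"
```

```text
18.55 F [ 0.1 -0.2 -2.3] Ftool [-0.1 -0.2  2.3] T [ 0.007 -0.013  0.005] p [0.5576 0.1699 0.1408] yaw 161.5
yaw 161.5 shift [-0.451 -1.906  0.003] turn [ 0.002  0.005 -0.489]
```

>>> {"name": "apply_moves", "arguments": {"moves": [[[-0.03,-0.12,0],[0,0,-0.03]],[[-0.08,-0.34,0],[0,0,-0.08]],[[-0.13,-0.56,0],[0,0,-0.14]],[[-0.18,-0.78,0],[0,0,-0.2]],[[-0.22,-0.955,0],[0,0,-0.24]]]}}

```text
time_s: 18.97
tcp_pos: [0.5403, 0.0214, 0.1375]
ee_rot: [[-0.991, 0.132, -0.003], [0.132, 0.991, -0.001], [0.003, -0.001, -1.0]]
ft_force: [0.2, -0.8, -2.4]
gripper_width: 0.0111
```

>>> {"name": "apply_moves", "arguments": {"moves": [[[-0.01,-0.25,0],[0,0,-0.06]],[[-0.02,-0.5,0],[0,0,-0.12]],[[-0.03,-0.72,0],[0,0,-0.18]],[[-0.036,-0.87,0],[0,0,-0.23]],[[-0.036,-0.95,0],[0,0,-0.25]],[[-0.036,-0.98,0],[0,0,-0.25]],[[-0.036,-0.98,0],[0,0,-0.25]],[[-0.036,-0.98,0],[0,0,-0.25]],[[-0.036,-0.98,0],[0,0,-0.25]]]}}

```text
time_s: 19.72
tcp_pos: [0.5276, -0.1219, 0.1385]
ee_rot: [[-0.998, -0.063, -0.001], [-0.063, 0.998, 0.001], [0.001, 0.001, -1.0]]
ft_force: [0.4, 0.1, -1.9]
gripper_width: 0.0112
```

```bash
python3 st.py; python3 -c "
from h import *
plan([.529,-.1229,.085],183.6)"
```

```text
19.72 F [ 0.4  0.1 -1.9] Ftool [-0.4  0.1  1.9] T [-0.025 -0.04  -0.05 ] p [ 0.5276 -0.1219  0.1385] yaw -176.41
yaw -176.41 shift [-0.01  -0.008  0.357] turn [ 0.001 -0.001 -0.   ]
```

>>> {"name": "apply_moves", "arguments": {"moves": [[[-0.01,-0.007,0.08],[0,0,0]],[[-0.01,-0.007,0.18],[0,0,0]],[[-0.01,-0.007,0.27],[0,0,0]],[[-0.01,-0.007,0.34],[0,0,0]],[[-0.01,-0.007,0.37],[0,0,0]],[[-0.01,-0.007,0.38],[0,0,0]],[[-0.01,-0.007,0.38],[0,0,0]],[[-0.01,-0.007,0.38],[0,0,0]]]}}

```text
time_s: 20.38
tcp_pos: [0.5301, -0.1239, 0.0825]
ee_rot: [[-0.998, -0.062, 0.001], [-0.062, 0.998, -0.0], [-0.001, -0.0, -1.0]]
ft_force: [0.4, 0.1, -3.4]
gripper_width: 0.0115
```

```bash
python3 st.py; python3 -c "
from h import *
im=get_image('wrist');save(im,'w5.png',(240,130,400,270),5)
plan([.5289,-.1228,.066],183.6)"
```

```text
20.38 F [ 0.4  0.1 -3.4] Ftool [-0.4  0.1  3.4] T [-0.058 -0.011  0.007] p [ 0.5301 -0.1239  0.0825] yaw -176.42
yaw -176.43 shift [0.008 0.009 0.111] turn [-0.001  0.002 -0.001]
```

View pics/w5.png

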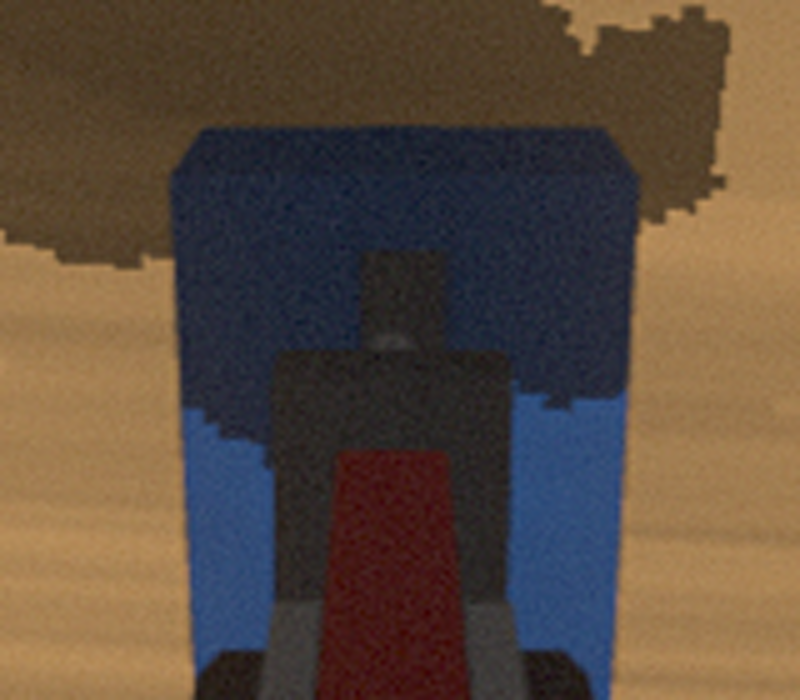

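The slot spans crop x 360–447 (centre 404) and the pin is at 392. That means shifting 1.4 mm along +y, which agrees with the recorded grasp pose. Applying it and lowering.

>>> {"name": "apply_moves", "arguments": {"moves": [[[0.008,0.01,0.0],[0,0,0]],[[0.008,0.01,0.02],[0,0,0]],[[0.008,0.01,0.04],[0,0,0]],[[0.008,0.01,0.06],[0,0,0]],[[0.008,0.01,0.08],[0,0,0]],[[0.008,0.01,0.08],[0,0,0]],[[0.008,0.01,0.08],[0,0,0]]]}}

```text
time_s: 21.02
tcp_pos: [0.5279, -0.1225, 0.0697]
ee_rot: [[-0.998, -0.062, -0.001], [-0.062, 0.998, 0.0], [0.001, 0.0, -1.0]]
ft_force: [0.7, -0.6, -1.6]
gripper_width: 0.0114
```

```bash
python3 st.py; python3 -c "
from h import *
plan([.5289,-.1228,.0565],183.6)"
```

```text
21.02 F [ 0.7 -0.6 -1.6] Ftool [-0.7 -0.6  1.6] T [ 0.003 -0.026 -0.009] p [ 0.5279 -0.1225  0.0697] yaw -176.45
yaw -176.45 shift [-0.006 -0.002  0.088] turn [ 0.    -0.001 -0.001]
```

>>> {"name": "apply_moves", "arguments": {"moves": [[[-0.005,0,0.02],[0,0,0]],[[-0.005,0,0.04],[0,0,0]],[[-0.005,0,0.06],[0,0,0]],[[-0.005,0,0.075],[0,0,0]],[[-0.005,0,0.08],[0,0,0]],[[-0.005,0,0.08],[0,0,0]],[[-0.005,0,0.08],[0,0,0]]]}}

```text
time_s: 21.6
tcp_pos: [0.5289, -0.1225, 0.0579]
ee_rot: [[-0.998, -0.062, -0.0], [-0.062, 0.998, 0.0], [0.0, 0.0, -1.0]]
ft_force: [-0.5, 0.1, -3.0]
gripper_width: 0.0107
```

```bash
python3 st.py
```

```text
21.6 F [-0.5  0.1 -3. ] Ftool [0.5 0.1 3. ] T [ 0.062 -0.029 -0.051] p [ 0.5289 -0.1225  0.0579] yaw -176.44
```

Pins are in the slot with no contact force. The last ~3 mm goes slowly.

>>> {"name": "apply_moves", "arguments": {"moves": [[[0,0,0.005],[0,0,0]],[[0,0,0.01],[0,0,0]],[[0,0,0.015],[0,0,0]],[[0,0,0.02],[0,0,0]],[[0,0,0.02],[0,0,0]],[[0,0,0.02],[0,0,0]]]}}

```text
time_s: 22.1
tcp_pos: [0.5289, -0.1225, 0.055]
ee_rot: [[-0.998, -0.062, -0.0], [-0.062, 0.998, 0.0], [0.0, 0.0, -1.0]]
ft_force: [0.5, 0.0, -1.5]
gripper_width: 0.011
```

```bash
python3 st.py
```

```text
22.1 F [ 0.5  0.  -1.5] Ftool [-0.5 -0.   1.5] T [ 0.012  0.052 -0.042] p [ 0.5289 -0.1225  0.055 ] yaw -176.44
```

>>> {"name": "apply_moves", "arguments": {"moves": [[[0,0,0.002],[0,0,0]],[[0,0,0.004],[0,0,0]],[[0,0,0.004],[0,0,0]],[[0,0,0.004],[0,0,0]]]}}

```text
time_s: 22.43
tcp_pos: [0.529, -0.1226, 0.0546]
ee_rot: [[-0.998, -0.062, 0.0], [-0.062, 0.998, -0.0], [-0.0, -0.0, -1.0]]
ft_force: [0.5, -0.3, -0.4]
gripper_width: 0.0111
```

```bash
python3 st.py
```

```text
22.43 F [ 0.5 -0.3 -0.4] Ftool [-0.5 -0.3  0.4] T [-0.045  0.123 -0.006] p [ 0.529  -0.1226  0.0546] yaw -176.44
```

The foot is touching the stand: the weight is coming off. Releasing and lifting.

>>> {"name": "apply_moves", "arguments": {"moves": [[[0,0,0],[0,0,0]],[[0,0,0],[0,0,0]],[[0,0,0],[0,0,0]],[[0,0,0],[0,0,0]],[[0,0,0],[0,0,0]],[[0,0,0],[0,0,0]],[[0,0,0],[0,0,0]],[[0,0,0],[0,0,0]],[[0,0,0],[0,0,0]],[[0,0,0],[0,0,0]]], "fingers": 1}}

```text
time_s: 23.27
tcp_pos: [0.529, -0.1225, 0.0545]
ee_rot: [[-0.998, -0.062, -0.0], [-0.062, 0.998, -0.0], [0.0, 0.0, -1.0]]
ft_force: [0.4, 0.1, -0.3]
gripper_width: 0.0851
```

>>> {"name": "apply_moves", "arguments": {"moves": [[[0,0,-0.05],[0,0,0]],[[0,0,-0.15],[0,0,0]],[[0,0,-0.3],[0,0,0]],[[0,0,-0.5],[0,0,0]],[[0,0,-0.75],[0,0,0]],[[0,0,-1],[0,0,0]],[[0,0,-1],[0,0,0]]]}}

```text
time_s: 23.85
tcp_pos: [0.5337, -0.124, 0.2128]
ee_rot: [[-0.998, -0.062, 0.014], [-0.062, 0.998, -0.005], [-0.014, -0.005, -1.0]]
ft_force: [1.0, -0.1, -0.7]
gripper_width: 0.0856
```

>>> {"name": "apply_moves", "arguments": {"moves": [[[0.2,-0.2,-0.1],[0,0,0]],[[0.4,-0.4,-0.2],[0,0,0]],[[0.6,-0.6,-0.2],[0,0,0]],[[0.6,-0.7,-0.2],[0,0,0]],[[0.6,-0.7,-0.2],[0,0,0]],[[0.6,-0.7,-0.2],[0,0,0]]]}}

```text
time_s: 24.35
tcp_pos: [0.4453, -0.2337, 0.235]
ee_rot: [[-0.998, -0.059, 0.001], [-0.059, 0.998, -0.0], [-0.001, -0.0, -1.0]]
ft_force: [0.7, 0.4, 0.1]
gripper_width: 0.0851
```

```bash
python3 st.py; python3 - <<'E'
from h import *
t=get_image("top");s=get_image("side");w=get_image("wrist")
c=lambda im,x,y,w,h:cv2.resize(im["pixels"][y:y+h,x:x+w],(400,300),interpolation=cv2.INTER_CUBIC)
a=np.vstack([np.hstack([c(t,220,165,93,70),c(t,320,185,93,70)]),np.hstack([c(s,240,150,160,120),cv2.resize(w["pixels"],(400,300))])])
cv2.imwrite("pics/end.png",cv2.cvtColor(a,cv2.COLOR_RGB2BGR))
E
```

```text
24.35 F [0.7 0.4 0.1] Ftool [-0.7  0.4 -0.1] T [-0.    -0.013 -0.007] p [ 0.4453 -0.2337  0.235 ] yaw -176.61
```

View pics/end.png

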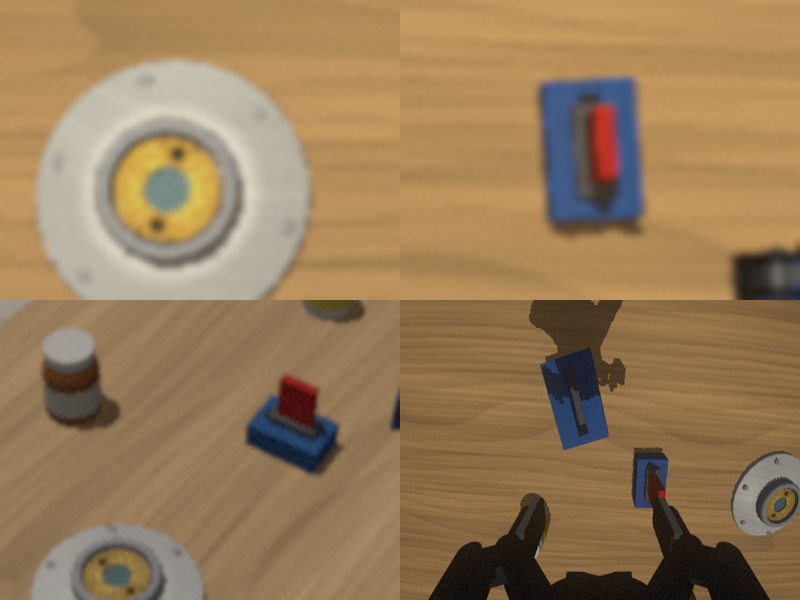

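The end picture shows the spanner upright in the small stand (red handle at (605,142) top view and (298,402) side view). The gripper is clear and the jar is standing at (70,375). The ring holes are now at (178,154) and (157,226), a line at about −16° against +42° at the start. Handing in.

```bash
python3 -c "
from cell import sign_off
print(sign_off())"
```

```text
the job is handed in; nothing more can be done
None
```

I handed the job in at about 24 s of the 72 s allowed. The ring is turned home against its stop, and the spanner is back upright in its small blue stand and released.

- **Seating:** The pins went about 6.6 mm into the 8 mm holes with no measurable contact force.
- **Stop:** I turned the ring clockwise against a steady 0.10–0.19 N·m of drag. At about 64–65° of tool turn the torque jumped to 0.43 N·m. A further half-degree raised it to 0.49 N·m, so this was the stop. I then backed off 4°, which stays within the pins' play in the holes, and lifted out.
- **Forces:** The wrist force readings between moves never went above about 3.5 N.
- **Final view:** The spanner stands upright in the slot with the gripper clear.

**Checks that did not fully agree:**
- **Ring angle:** From the coarse top picture the ring turned about 58–59°. The tool angle, less pin play and spring-back, implies about 60°, which is within the picture's accuracy of a few degrees.
- **Ring centre:** The top and wrist cameras differed by about 2 mm on where it was. I went by the wrist camera and corrected a 1.4 mm offset of the spanner in the grip.
- **Stop stiffness:** The half-degree test gave 0.06 N·m against about 0.09 N·m expected, close to the sensor noise.
- **Jar, tub and flask:** I did not measure them again at the end. The final crop shows the jar standing, and the arm never touched or worked near any of the three.

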